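# Roll the tube offcut up to its stop

### The job

Two steel tube offcuts lie at the foot of a sloping twin gutter on the mason's bench: push the thicker one up its gutter with the fingertips, over the crest and into the hollow at the top, so that it lies against the end stop and stays there when you take your hand away. Push it gently and steadily, without squeezing it hard, lifting it, flicking it or letting it run away. Leave the thinner tube and the tools on the bench where they are.

Things in the scene. Friction and masses are not known exactly. Their poses are not given: they have to be found in the camera images.
- rack: Fixed wooden twin gutter, 306 mm long, 184 mm wide. Origin on the bench top under its middle; x points uphill along the gutters, y across them to the left, z up. Two gutters with centre lines at y = +46 and -46 mm, 82 mm wide inside; side walls 10 mm thick stand 20 mm above the floor. Foot lip: 8 mm thick, inner face at x = -140, top 10 mm above the floor.
- thick_seat (a point): Seat of the thick tube's centre against the end stop, but midway between the gutters: x = 110, y = 0, z = 74 mm in the rack's frame, axes as the rack's (the tube's own y is +46 or -46). Past the crest the floor falls at 10 degrees to the stop (face at rack x = 140, top z = 82 mm), so a tube past the crest rolls into this hollow and stays.
- thick_tube: The thicker steel tube offcut: 60 mm outside diameter, 75 mm long, about 0.25 to 0.5 kg, lying across one of the gutters at its foot, against the lip (centre at rack x = -121 mm), free to roll; smooth, it slips against a finger. Origin at its centre. y is the tube's axis, across the gutter; x and z turn as it rolls.
- thin_tube: The thinner steel tube offcut: 42 mm outside diameter, 75 mm long, lying at the foot of the other gutter (rack x = -124 mm). Origin at its centre, axes as for the thick tube. To be left alone.
- mallet: Round wooden carver's mallet standing on its head, handle up: head 86 mm across and 95 mm high, handle 28 mm across, 215 mm high in all. Origin at the centre of its underside, z up. Leave alone.
- chisel: Steel stone chisel lying on the bench, 235 mm long, 22 mm wide, 22 mm high; x along it to the blade, origin on the bench under its middle. Leave alone.
- brush: Bench brush, 150 x 45 x 42 mm, lying bristles down; origin at the centre of its underside. Leave alone.
- slope (a point): Point of the gutter floor at the lip's inner face, midway between the gutters (x = -140, y = 0, z = 22 mm in the rack's frame). x points up along the floor, y across, z square to the floor. The floor rises at 8 degrees from here to the crest (rack x = 68, z = 51 mm). A tube let go below the crest rolls back to the foot.
Things that resemble listed ones, but are neither listed nor needed, are in the scene too. What is shaped like the thick_tube but pink is not meant.

How it is judged:
By the outcome, as a careful person would: the job done as asked, in the order asked, and still so for the second after the job is handed in, with the robot touching nothing.
It also fails if it takes over 43 s, if anything falls off the work surface, if the arm or the gripper's body presses on something with over 40 N, if the wrist force passes 120 N, or if a joint passes its speed limit or range.

### The arm

A 6-joint arm with a two-finger parallel gripper is mounted at the origin on the work surface. World frame = base frame: x ahead of the robot, y to its left, z up, the work surface at z = 0. Lengths are in m, angles in rad, forces in N, time in s.
With the tool pointing down it reaches from about 0.25 to 0.8 m from the base axis. Payload 8.5 kg.
Tool frame: the origin (TCP) lies at the centre of the arm's flange, where the gripper is bolted on; the fingertips stand 173 mm ahead of it and the grasp point (between the pads) lies 155 mm ahead of it; z points along the fingers, x is the direction in which the jaws open and shut, and the axes are right-handed (so a half turn about z gives the same grasp; the last joint's range is limited). The gripper opens to 85 mm and grips with 20 to 120 N. Pads are 22 mm wide; open, the fingers measure 114 mm over their backs; the gripper's body (76 mm by 85 mm) begins 54 mm behind the grasp point. The pads swing forward as they close: fully open they stand 13 mm farther back than shut.
Start: joints at [1.2, 0.238, -0.013, 1.319, 0, 1.571], TCP at [0.19, 0.489, 0.405] pointing down, gripper open.
Joint ranges: [-2.66, 2.66], [-1.03, 1.9], [-1.14, 1.46], [-1.82, 2.27], [-1.45, 1.34], [-3.14, 3.14]. Speed limits (rad/s): [2.22, 2.22, 2.79, 3.14, 3.14, 3.14].

### API

Orientations are given as a unit quaternion [x, y, z, w].
In Python, from rig import sense, read_camera, camera_params, hand_in gives the robot as it stands.
- The arm moves only by the tool play_rows, never from a script. Its argument "series" is a list of rows, each a list of 6 numbers: the shift along the tool's x, y, z in mm, then the turn, a rotation vector about the tool's x, y, z in rad. In form: [[tx, ty, tz, ax, ay, az], ...]. A call has 1 to 20 rows; each row is the pose to reach, as a shift and turn from the pose measured when the call began, along the tool's axes at that moment; what a row does not reach only later rows make up. A row lasts 1/12 s, in which the tool goes at most 41.7 mm and 7.16 degrees, less where a joint would pass 70% of its speed; a pose out of reach is approached as far as the arm can. A call with a gripper value outside its range is refused whole. "hand" is the closure in counts, from 0 (fully open) to 255 (shut), set as the call begins (left out, the last holds). The fingers move at their own pace and stop on an object; "squeeze" is the grip in N (left out, the last holds). Time passes only in rows, so rows that repeat a pose let the fingers close. It gives the time, the measured TCP pose, the force and the opening at its end, in the units of the state.
- sense(): the state, without advancing time (a new reading comes with each control period).
- read_camera(name): name is "scene" or "top" or "wrist"; returns the picture (480x640x3 uint8, red, green, blue); there is no depth.
- camera_params(name): a dict with "fx", "fy", "cx", "cy" (pixels), "dist" ([k1, k2, p1, p2, k3] as OpenCV has them; the pictures are not rectified), "world_to_cam" (4x4, takes a point from world to camera coordinates). Camera axes: x right, y down, z forward; pixel columns grow to the right and rows downward; lengths in m; the calibration is good to about 2 mm. A picture is of the moment at which its call begins: read the wrist's pose just before it. camera_params takes no time and is no camera call; for the wrist camera it gives the pose at the moment of the call.
- hand_in(): hands the job in, once; it reports no verdict.
The state is a dict: "time": time; "joints": joint angles; "joint_vel": joint speeds; "joint_efforts": joint torques, N m; "ee_pos": TCP position; "orientation": TCP orientation; "ft_force": force on the tool from outside, world axes, zero at the start; "torque": the same for the moment, N m; "grip_width": finger opening in m.
Only numpy, scipy, OpenCV 4.12 (cv2) and the standard library are available. Lean on these libraries where they do the work, as an engineer would, in place of code of your own. Each camera call takes 0.05 s, during which the arm holds its last target. There are 200 camera calls.

## Working session

There is one attempt and no reset: what is moved stays moved. The work goes in short steps, Python scripts to look and compute and a tool call to move; the robot and the scene stay as the last step left them, time stands still between calls to the robot, and variables do not carry over. Pictures are saved under pics/ and viewed, about 8 in all and at most 12, crops included, and the job is handed in when it is done.

Besides the shell and the picture viewer there is one more tool, called as name([rows], argument=value, ...), one row to a line, values as JSON. play_rows: Moves the arm, as the interface text tells. Its arguments: {"type":"object","properties":{"series":{"type":"array"},"hand":{"type":"number"},"squeeze":{"type":"number"}},"required":["series"]}

```bash
mkdir -p pics; ls; python3 - <<'E'
from rig import *
import cv2,numpy as np
s=sense();print(s)
ims=[]
for n in ("scene","top"):
    p=camera_params(n);print(n,{k:np.round(v,4).tolist() for k,v in p.items()})
    im=read_camera(n)[:,:,::-1];cv2.imwrite(f"pics/{n}0.png",im)
E
```

```text
pics
{'time': 0.0, 'joints': array([ 1.19998841e+00,  2.38786732e-01, -1.42594756e-02,  1.31921135e+00,
        1.61637979e-05,  1.57079822e+00]), 'joint_vel': array([-4.13291492e-04, -8.26775053e-04,  7.39845760e-05, -1.89951939e-04,
       -1.88321653e-03,  1.30758874e-03]), 'joint_efforts': array([ 5.52821111e-04, -5.38778865e+01,  3.46443701e+01,  1.82641513e-02,
        2.00002114e-04,  6.02052594e-07]), 'ee_pos': array([0.19017983, 0.48916052, 0.40407229]), 'orientation': array([ 8.25339203e-01,  5.64636756e-01, -6.07567829e-04,  4.05862967e-04]), 'ft_force': array([ 0.18882817, -0.16986532,  0.47572511]), 'torque': array([ 0.00029426, -0.03977781, -0.03649982]), 'grip_width': 0.08541571576184417}
scene {'fx': 576.1641, 'fy': 576.1641, 'cx': 307.1776, 'cy': 247.4851, 'dist': [-0.0313, 0.0, 0.0, 0.0, 0.0], 'world_to_cam': [[0.1724, 0.985, -0.0036, -0.1004], [0.7574, -0.1349, -0.6389, -0.4223], [-0.6298, 0.1074, -0.7693, 2.1406], [0.0, 0.0, 0.0, 1.0]]}
top {'fx': 569.079, 'fy': 569.079, 'cx': 321.762, 'cy': 239.118, 'dist': [-0.0054, 0.0, 0.0, 0.0, 0.0], 'world_to_cam': [[-0.0157, -0.9996, 0.024, -0.0128], [-0.9818, 0.0108, -0.1894, 0.6451], [0.1891, -0.0266, -0.9816, 1.3636], [0.0, 0.0, 0.0, 1.0]]}
```

View pics/top0.png

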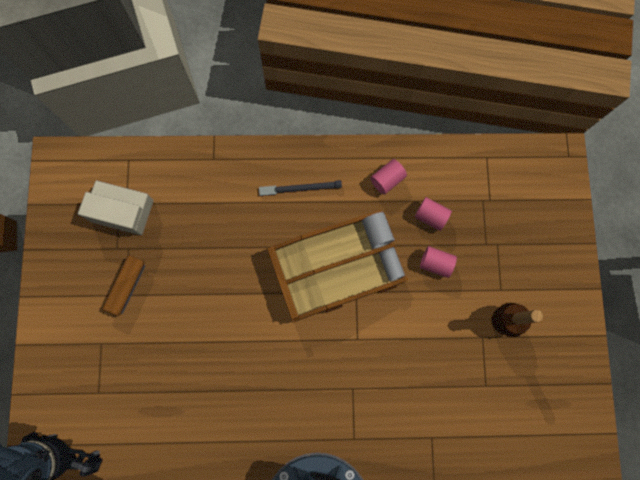

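View pics/scene0.png

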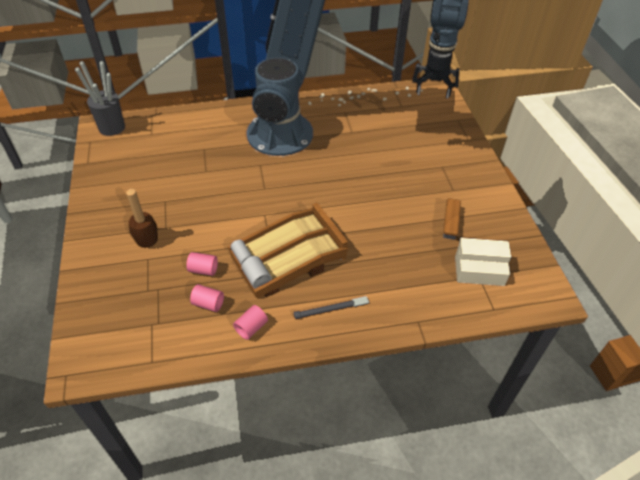

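```bash
python3 - <<'E'
import cv2
a=cv2.imread("pics/top0.png")[200:330,255:415]
b=cv2.imread("pics/scene0.png")[195:305,220:360]
a=cv2.resize(a,(640,520),interpolation=cv2.INTER_CUBIC)
cv2.imwrite("pics/c1.png",a)
E
```

```text
(no output)
```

View pics/c1.png

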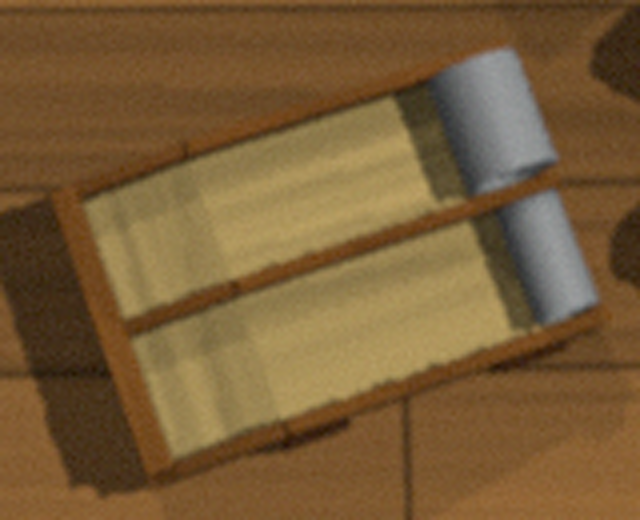

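```bash
cat > h.py <<'E'
import cv2,numpy as np
from rig import *
def ray(p,uv):
    K=np.array([[p['fx'],0,p['cx']],[0,p['fy'],p['cy']],[0,0,1]]);M=np.array(p['world_to_cam'])
    n=cv2.undistortPoints(np.array([[uv]],float),K,np.array(p['dist'])).ravel()
    R=M[:3,:3];c=-R.T@M[:3,3];return c,R.T@np.r_[n,1]
def onz(p,uv,z):
    c,d=ray(p,uv);return c+d*(z-c[2])/d[2]
def proj(p,X):
    K=np.array([[p['fx'],0,p['cx']],[0,p['fy'],p['cy']],[0,0,1]]);M=np.array(p['world_to_cam'])
    return cv2.projectPoints(np.array(X,float).reshape(-1,3),cv2.Rodrigues(M[:3,:3])[0],M[:3,3],K,np.array(p['dist']))[0][:,0]
E
python3 - <<'E'
from h import *
t=camera_params("top");s=camera_params("scene")
f=lambda u,v:(255+u/4,200+v/4)
A=onz(t,f(62,195),.082);B=onz(t,f(155,478),.082);print(A,B,np.linalg.norm(A-B))
x=B-A; # along rack +y (toward robot)
print("yaw from stop",np.degrees(np.arctan2(x[1],x[0]))-90)
C=onz(t,f(512,45),.04);print(C,onz(t,f(608,312),.042))
for n,p in(("top",t),("scene",s)):
    im=cv2.imread(f"pics/{n}0.png");h=cv2.cvtColor(im,cv2.COLOR_BGR2HSV)
    m=((h[...,1]<75)&(h[...,2]>70)).astype(np.uint8)
    r=(slice(200,300),slice(355,415)) if n=="top" else (slice(230,295),slice(222,285))
    q=np.zeros_like(m);q[r]=m[r];N,l,st,ce=cv2.connectedComponentsWithStats(q)
    for i in range(1,N):
        if st[i,4]>40:
            print(n,st[i],ce[i],[np.round(onz(p,ce[i],z),4) for z in(.055,.045)], cv2.minAreaRect(np.argwhere(l==i)[:,::-1].astype(np.float32)))
E
```

```text
[0.61831684 0.10537654 0.082     ] [0.44525043 0.04944272 0.082     ] 0.18188066838233857
yaw from stop -252.0895389855973
[ 0.7204443  -0.18091372  0.04      ] [ 0.54670609 -0.23498854  0.042     ]
top [363 212  32  37 680] [378.81911765 229.22941176] [array([ 0.6701, -0.1665,  0.055 ]), array([ 0.6722, -0.1678,  0.045 ])] ((378.6009521484375, 229.29275512695312), (33.21845245361328, 22.7867488861084), 70.97439575195312)
top [382 247  23  34 464] [392.43965517 263.74568966] [array([ 0.5815, -0.1977,  0.055 ]), array([ 0.5829, -0.1992,  0.045 ])] ((392.10003662109375, 263.8000183105469), (31.939001083374023, 16.12761688232422), 71.56504821777344)
scene [231 240  41  48 901] [250.37291898 264.2463929 ] [array([ 0.6368, -0.1773,  0.055 ]), array([ 0.6289, -0.1773,  0.045 ])] ((249.36471557617188, 261.85882568359375), (51.69343948364258, 21.16823387145996), 57.528804779052734)
```

```bash
cat >> h.py <<'E'
from scipy.spatial.transform import Rotation as Ro
def fit(P,W):
    P=np.array(P,float)/1000;W=np.array(W)[:,:2];a=P-P.mean(0);b=W-W.mean(0)
    th=np.arctan2((a[:,0]*b[:,1]-a[:,1]*b[:,0]).sum(),(a*b).sum())
    R=np.array([[np.cos(th),-np.sin(th)],[np.sin(th),np.cos(th)]]);o=W.mean(0)-R@P.mean(0)
    print("yaw",np.degrees(th),"o",o,"res mm",np.round((P@R.T+o-W)*1000,1).tolist());return th,R,o
def rel(tgt,tang):
    """row (mm, rad) to TCP tgt, tool down with tool x at angle tang"""
    s=sense();R=Ro.from_quat(s['orientation']);c,sn=np.cos(tang),np.sin(tang)
    T=Ro.from_matrix(np.array([[c,sn,0],[sn,-c,0],[0,0,-1]]))
    return np.round(R.inv().apply(np.array(tgt)-s['ee_pos'])*1000,1),np.round((R.inv()*T).as_rotvec(),4),s['time']
E
python3 - <<'E'
from h import *
th,R,o=fit([[153,-92],[153,92],[-148,92],[-121,-46],[-124,46]],[[.6183,.1054],[.4453,.0494],[.5467,-.2350],[.6701,-.1665],[.5822,-.1985]])
g=R@np.array([-.10,-.03])+o
print(g,rel([*g,.40],th-np.pi/2))
E
```

```text
yaw 109.49088854311358 o [ 0.58405995 -0.06649783] res mm [[1.4, 3.0], [1.0, -2.4], [0.0, -1.7], [-2.3, 1.3], [-0.1, -0.2]]
[ 0.64570648 -0.15075757] (array([-431.4,  656.5,    4.7]), array([5.000e-04, 1.200e-03, 8.598e-01]), 0.1)
```

play_rows([
  [-30,45,0,0,0,0.06],
  [-55,84,0,0,0,0.12],
  [-80,122,0,0,0,0.18],
  [-105,160,0,0,0,0.24],
  [-130,198,0,0,0,0.3],
  [-155,236,0,0,0,0.36],
  [-180,274,0,0,0,0.42],
  [-205,312,0,0,0,0.48],
  [-230,350,0,0,0,0.54],
  [-255,388,0,0,0,0.6],
  [-280,426,0,0,0,0.66],
  [-305,464,0,0,0,0.72],
  [-330,502,0,0,0,0.78],
  [-355,540,0,0,0,0.82],
  [-380,578,0,0,0,0.86],
  [-400,610,5,0,0,0.86],
  [-420,638,5,0,0,0.86],
  [-431,656,5,0,0,0.86],
  [-431,656,5,0,0,0.86],
  [-431,656,5,0,0,0.86],
], hand=130, squeeze=20)

```text
time: 1.77
ee_pos: [0.648, -0.1553, 0.3971]
orientation: [0.986, 0.167, -0.001, 0.001]
ft_force: [-1.5, 1.0, 0.4]
grip_width: 0.0417
```

```bash
python3 - <<'E'
from h import *
p=camera_params("wrist");s=sense();print(s['time'],s['ee_pos'],s['grip_width'],{k:np.round(v,4).tolist() for k,v in p.items()})
np.save("w1.npy",p,allow_pickle=True)
im=read_camera("wrist")[:,:,::-1];cv2.imwrite("pics/w1.png",im)
E
```

```text
1.7667 [ 0.64799758 -0.15532588  0.39707173] 0.04167147008515544 {'fx': 361.9382, 'fy': 361.9382, 'cx': 325.4864, 'cy': 237.7845, 'dist': [-0.0675, 0.0, 0.0, 0.0, 0.0], 'world_to_cam': [[0.9441, 0.3296, -0.0014, -0.5596], [0.3115, -0.8909, 0.3305, -0.3809], [0.1077, -0.3124, -0.9438, 0.2557], [0.0, 0.0, 0.0, 1.0]]}
```

View pics/w1.png

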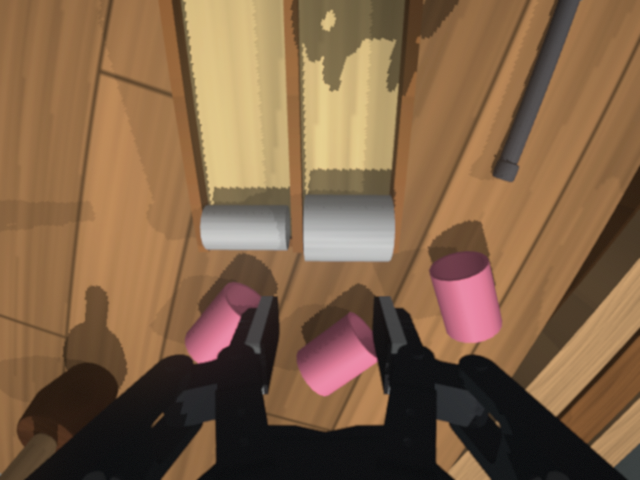

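```bash
python3 - <<'E'
from h import *
p=np.load("w1.npy",allow_pickle=True).item()
print("cam",ray(p,(320,240))[0])
im=cv2.imread("pics/w1.png");h=cv2.cvtColor(im,cv2.COLOR_BGR2HSV)
m=((h[...,1]<60)&(h[...,2]>70)).astype(np.uint8);q=np.zeros_like(m);q[185:270,195:400]=m[185:270,195:400]
N,l,st,ce=cv2.connectedComponentsWithStats(q)
W=[]
for i in range(1,N):
    if st[i,4]>300:
        r=cv2.minAreaRect(np.argwhere(l==i)[:,::-1].astype(np.float32));print(st[i],ce[i],r)
        x0,y0,w,hh=st[i,:4];cx=x0+w/2;
        z=.0555 if hh>55 else .046
        # silhouette mean ray angle -> centre; ends
        print(z,onz(p,r[0],z)[:2],"len",np.linalg.norm(onz(p,(x0,r[0][1]),z)-onz(p,(x0+w,r[0][1]),z)),"dia",np.linalg.norm(onz(p,(cx,y0),z)-onz(p,(cx,y0+hh),z)))
pk=cv2.inRange(h,(150,80,90),(179,255,255))
N,l,st,ce=cv2.connectedComponentsWithStats(pk)
for i in range(1,N):
    if st[i,4]>300:
        x0,y0,w,hh=st[i,:4];print("pink",st[i],ce[i],onz(p,ce[i],.025)[:2],[onz(p,c,.03)[:2].round(3).tolist() for c in cv2.boxPoints(cv2.minAreaRect(np.argwhere(l==i)[:,::-1].astype(np.float32)))])
# wall tops: centre wall line & right wall
hit=lambda u,v,z:onz(p,(u,v),z)[:2].round(4)
print("mid wall", hit(294,20,.065),hit(296,180,.05))
E
```

```text
cam [ 0.61945642 -0.07500288  0.36642963]
[ 303  194   92   68 6038] [348.09009606 227.871315  ] ((348.5, 227.5), (67.0, 91.0), 90.0)
0.0555 [ 0.67128123 -0.16180916] len 0.08306400176566167 dia 0.06449479296522656
[ 200  205   90   46 3935] [245.25362135 227.01346887] ((244.5, 227.5), (45.0, 89.0), 90.0)
0.046 [ 0.58140045 -0.19640093] len 0.0845874700869774 dia 0.04518876406463578
pink [ 430  252   72   91 4851] [466.35992579 296.47763348] [ 0.82309638 -0.20113884] [[0.762, -0.176], [0.81, -0.141], [0.887, -0.225], [0.835, -0.265]]
pink [ 185  282   76   82 3089] [219.56652638 322.13952736] [ 0.58080882 -0.31934123] [[0.542, -0.363], [0.582, -0.255], [0.621, -0.273], [0.584, -0.385]]
pink [ 297  312   81   84 4016] [337.39218127 355.68326693] [ 0.71803145 -0.31771439] [[0.666, -0.336], [0.713, -0.251], [0.769, -0.292], [0.723, -0.385]]
mid wall [ 0.575  -0.0202] [ 0.6134 -0.1375]
```

play_rows([
  [8,25,10,0,0,0],
  [14,50,30,0,0,0],
  [18,68,55,0,0,0],
  [18,68,80,0,0,0],
  [18,68,100,0,0,0],
  [18,68,120,0,0,0],
  [18,68,135,0,0,0],
  [18,68,145,0,0,0],
  [18,68,152,0,0,0],
  [18,68,158,0,0,0],
  [18,68,163,0,0,0],
  [18,68,165,0,0,0],
  [18,68,165,0,0,0],
], hand=195)

```text
time: 2.9
ee_pos: [0.6857, -0.2115, 0.2325]
orientation: [0.986, 0.168, -0.001, 0.0]
ft_force: [-0.1, 0.0, 0.7]
grip_width: 0.0201
```

```bash
python3 - <<'E'
from h import *
s=sense();print(s['time'],s['ee_pos'],s['orientation'],s['grip_width'],s['ft_force'])
a=read_camera("scene")[:,:,::-1];w=read_camera("wrist")[:,:,::-1]
cv2.imwrite("pics/s2.png",a);cv2.imwrite("pics/w2.png",w)
c=cv2.resize(a[180:320,180:320],(480,480),interpolation=cv2.INTER_CUBIC)
cv2.imwrite("pics/m2.png",np.hstack([c,cv2.resize(w[:,160:480],(320,480))]))
p=camera_params("scene")
b=s['ee_pos'].copy()
for L in (.160,.173,.186):
    q=proj(p,b-[0,0,L])[0];print(L,q,(q-180)*480/140)
E
```

```text
2.9 [ 0.68569462 -0.21151219  0.23246866] [ 9.85866133e-01  1.67529426e-01 -1.33278901e-03  2.87038653e-04] 0.020076602892162013 [-0.09812414  0.00953418  0.74124292]
0.16 [239.78149146 275.4995655 ] [204.96511357 327.42708173]
0.173 [240.20956144 278.24419487] [206.4327821  336.83723956]
0.186 [240.63253021 280.95545875] [207.88296071 346.13300143]
```

View pics/m2.png

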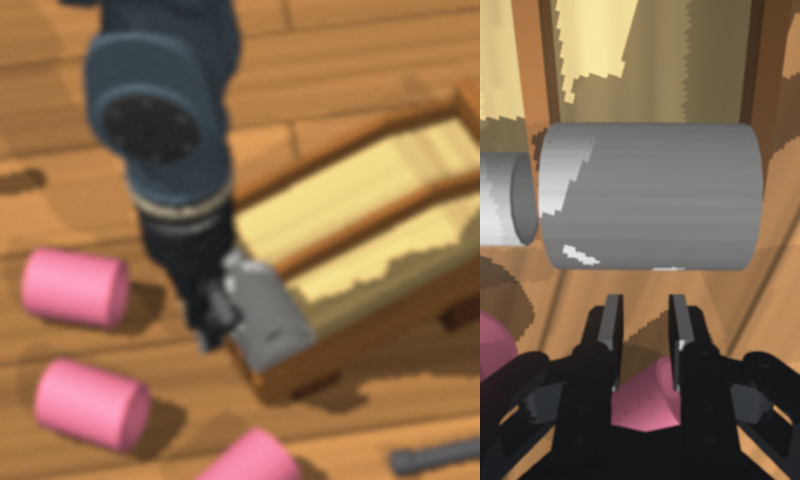

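play_rows([
  [0,0,5,0,0,0],
  [0,0,10,0,0,0],
  [0,0,14,0,0,0],
  [0,-2,14,0,0,0],
  [0,-4,14,0,0,0],
  [0,-5,14,0,0,0],
  [0,-6,14,0,0,0],
  [0,-7,14,0,0,0],
  [0,-8,14,0,0,0],
  [0,-9,14,0,0,0],
  [0,-10,14,0,0,0],
  [0,-11,14,0,0,0],
  [0,-12,14,0,0,0],
  [0,-13,14,0,0,0],
  [0,-14,14,0,0,0],
  [0,-16,13.8,0,0,0],
  [0,-18,13.5,0,0,0],
  [0,-20,13.2,0,0,0],
  [0,-22,13,0,0,0],
  [0,-24,12.6,0,0,0],
])

```text
time: 4.67
ee_pos: [0.6778, -0.1887, 0.2204]
orientation: [0.986, 0.168, -0.001, 0.0]
ft_force: [0.6, -1.7, 0.4]
grip_width: 0.02
```

```bash
cat >> h.py <<'E'
def look(name):
    s=sense();print(s['time'],s['ee_pos'],s['orientation'].round(4),s['ft_force'].round(2))
    p=camera_params("wrist");im=np.ascontiguousarray(read_camera("wrist")[:,:,::-1]);cv2.imwrite(f"pics/{name}.png",im)
    h=cv2.cvtColor(im,cv2.COLOR_BGR2HSV);m=((h[...,1]<60)&(h[...,2]>60)).astype(np.uint8);m[300:]=0
    N,l,st,ce=cv2.connectedComponentsWithStats(m)
    print([(st[i].tolist(),ce[i].round(1).tolist()) for i in range(1,N) if st[i,4]>1500])
E
python3 -c "
from h import *
look('w3')"
```

```text
4.6667 [ 0.67781498 -0.18872609  0.22042872] [ 9.859e-01  1.675e-01 -1.000e-03  5.000e-04] [ 0.56 -1.74  0.36]
[([4, 153, 449, 147, 52182], [256.3, 236.6])]
```

View pics/w3.png

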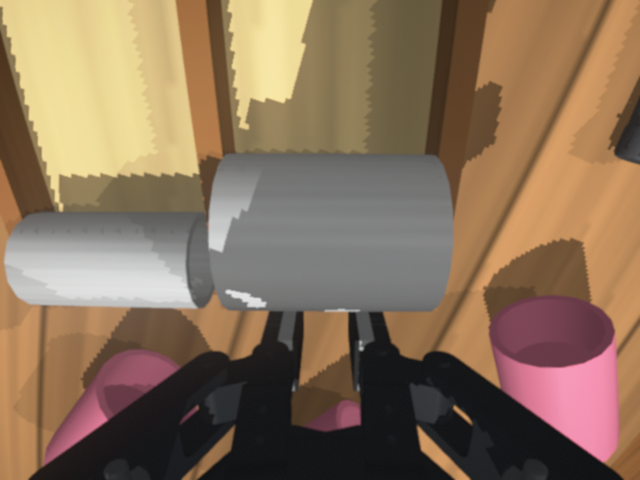

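play_rows([
  [0,-2.5,-0.3,0,0,0],
  [0,-5,-0.7,0,0,0],
  [0,-7.5,-1,0,0,0],
  [0,-10,-1.4,0,0,0],
  [0,-12.5,-1.8,0,0,0],
  [0,-15,-2.1,0,0,0],
  [0,-17.5,-2.5,0,0,0],
  [0,-20,-2.8,0,0,0],
  [0,-22.5,-3.2,0,0,0],
  [0,-25,-3.5,0,0,0],
  [0,-27.5,-3.9,0,0,0],
  [0,-30,-4.2,0,0,0],
  [0,-32.5,-4.6,0,0,0],
  [0,-35,-4.9,0,0,0],
  [0,-37.5,-5.3,0,0,0],
  [0,-40,-5.6,0,0,0],
  [0,-42.5,-6,0,0,0],
  [0,-45,-6.3,0,0,0],
  [0,-47.5,-6.7,0,0,0],
  [0,-50,-7,0,0,0],
])

```text
time: 6.38
ee_pos: [0.6611, -0.1409, 0.2275]
orientation: [0.986, 0.168, -0.001, 0.0]
ft_force: [0.4, -2.2, 1.3]
grip_width: 0.0202
```

play_rows([
  [0,-2.5,-0.3,0,0,0],
  [0,-5,-0.7,0,0,0],
  [0,-7.5,-1,0,0,0],
  [0,-10,-1.4,0,0,0],
  [0,-12.5,-1.8,0,0,0],
  [0,-15,-2.1,0,0,0],
  [0,-17.5,-2.5,0,0,0],
  [0,-20,-2.8,0,0,0],
  [0,-22.5,-3.2,0,0,0],
  [0,-25,-3.5,0,0,0],
  [0,-27.5,-3.9,0,0,0],
  [0,-30,-4.2,0,0,0],
  [0,-32.5,-4.6,0,0,0],
  [0,-35,-4.9,0,0,0],
  [0,-37.5,-5.3,0,0,0],
  [0,-40,-5.6,0,0,0],
  [0,-42.5,-6,0,0,0],
  [0,-45,-6.3,0,0,0],
  [0,-47.5,-6.7,0,0,0],
  [0,-50,-7,0,0,0],
])

```text
time: 8.05
ee_pos: [0.6445, -0.0935, 0.2346]
orientation: [0.986, 0.168, -0.001, 0.0]
ft_force: [0.3, -1.4, 1.0]
grip_width: 0.0202
```

```bash
python3 -c "
from h import *
look('w4')"
```

```text
8.05 [ 0.64452094 -0.09347187  0.23456819] [ 9.858e-01  1.677e-01 -1.100e-03  3.000e-04] [ 0.3  -1.43  0.98]
[([209, 153, 246, 147, 34726], [331.4, 226.6]), ([583, 187, 57, 113, 1989], [614.8, 250.4])]
```

View pics/w4.png

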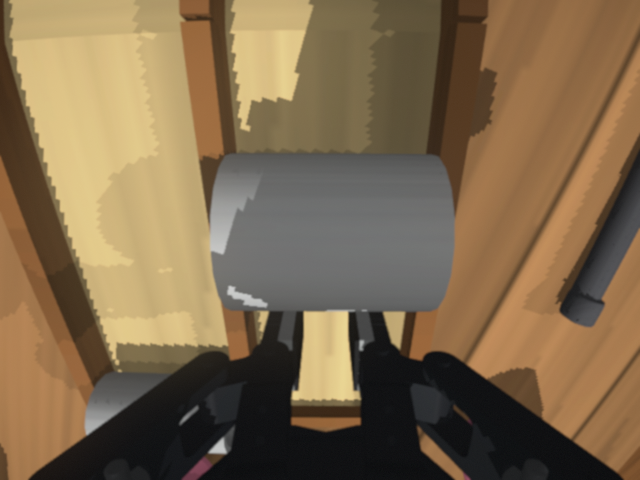

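```bash
python3 -c "
from h import *
p=camera_params('wrist');s=sense();u=np.array([-.3305,.9438])
c=onz(p,(335,33),.051)[:2];c2=onz(p,(205,17),.071)[:2]
# tube centre: bisect tangent rays in the tube's cross-section plane, at dist r/sin(half)
P,d1=ray(p,(331,153));_,d2=ray(p,(331,311))
pl=lambda d:np.array([d[:2]@u,d[2]])
a,b=[pl(d)/np.linalg.norm(pl(d)) for d in(d1,d2)];h=np.arccos(a@b)/2;m=(a+b)/np.linalg.norm(a+b)
t=np.array([P[:2]@u,P[2]])+m*.03/np.sin(h)
print('crest u',c@u,c2@u,'tube u,z',t,'finger u',s['ee_pos'][:2]@u)"
```

```text
crest u -0.186063519686697 -0.18448960426041164 tube u,z [-0.25954372  0.07091423] finger u -0.30077554409471385
```

play_rows([
  [0,-2.5,-0.3,0,0,0],
  [0,-5,-0.7,0,0,0],
  [0,-7.5,-1,0,0,0],
  [0,-10,-1.4,0,0,0],
  [0,-12.5,-1.8,0,0,0],
  [0,-15,-2.1,0,0,0],
  [0,-17.5,-2.5,0,0,0],
  [0,-20,-2.8,0,0,0],
  [0,-22.5,-3.2,0,0,0],
  [0,-25,-3.5,0,0,0],
  [0,-27.5,-3.9,0,0,0],
  [0,-30,-4.2,0,0,0],
  [0,-32.5,-4.6,0,0,0],
  [0,-35,-4.9,0,0,0],
  [0,-37.5,-5.3,0,0,0],
  [0,-40,-5.6,0,0,0],
  [0,-42.5,-6,0,0,0],
  [0,-45,-6.3,0,0,0],
  [0,-47.5,-6.7,0,0,0],
  [0,-50,-7,0,0,0],
])

```text
time: 9.77
ee_pos: [0.6277, -0.0456, 0.2416]
orientation: [0.986, 0.168, -0.001, 0.0]
ft_force: [-0.0, -2.1, 0.9]
grip_width: 0.02
```

play_rows([
  [0,-2,-0.3,0,0,0],
  [0,-3.5,-0.5,0,0,0],
  [0,-5,-0.7,0,0,0],
  [0,-6.5,-0.9,0,0,0],
  [0,-8,-1.1,0,0,0],
  [0,-9,-1.2,0,0,0],
  [0,-10,-1.4,0,0,0],
  [0,-11,-1.5,0,0,0],
  [0,-12,-1.7,0,0,0],
  [0,-13,-1.8,0,0,0],
  [0,-14,-2,0,0,0],
  [0,-15,-2.1,0,0,0],
  [0,-16,-2.2,0,0,0],
  [0,-17,-2.4,0,0,0],
  [0,-18,-2.5,0,0,0],
  [0,-19,-2.7,0,0,0],
  [0,-20,-2.8,0,0,0],
])

```text
time: 11.18
ee_pos: [0.6211, -0.0266, 0.2445]
orientation: [0.986, 0.168, -0.001, -0.0]
ft_force: [0.7, 0.1, 0.9]
grip_width: 0.0201
```

```bash
python3 -c "
from h import *
look('w5')"
```

```text
11.1833 [ 0.62105773 -0.02664116  0.24445145] [ 0.9858  0.1678 -0.0012 -0.    ] [0.7  0.06 0.88]
[([210, 153, 246, 147, 34763], [332.3, 226.5])]
```

play_rows([
  [0,-1,-0.1,0,0,0],
  [0,-2,-0.2,0,0,0],
  [0,-3,-0.3,0,0,0],
  [0,-4,-0.4,0,0,0],
  [0,-5,-0.4,0,0,0],
  [0,-6,-0.4,0,0,0],
  [0,-7,-0.4,0,0,0],
  [0,-8,-0.4,0,0,0],
  [0,-9,-0.4,0,0,0],
  [0,-10,-0.4,0,0,0],
  [0,-10,-0.4,0,0,0],
  [0,-10,-0.4,0,0,0],
])

```text
time: 12.23
ee_pos: [0.6176, -0.0169, 0.2448]
orientation: [0.986, 0.168, -0.001, -0.0]
ft_force: [-0.1, 0.1, -0.7]
grip_width: 0.0198
```

```bash
python3 -c "
from h import *
look('w6')"
```

```text
12.2333 [ 0.61763817 -0.01694981  0.24484053] [ 9.858e-01  1.680e-01 -1.300e-03 -2.000e-04] [-0.11  0.12 -0.67]
[([207, 50, 254, 169, 40608], [332.9, 132.5])]
```

View pics/w6.png

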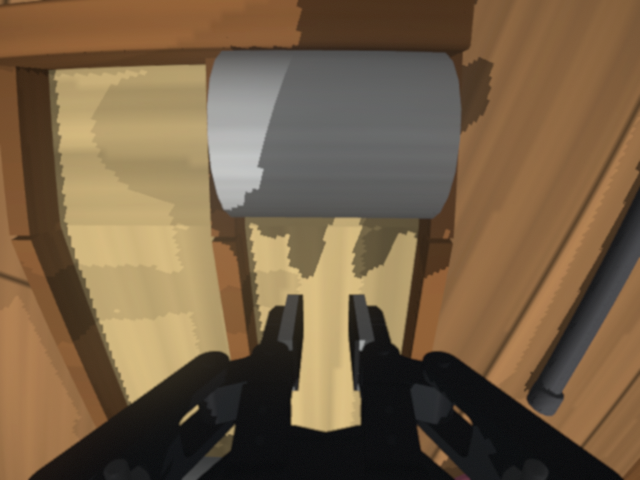

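The tube lies against the end stop (rows 50–218), clear of the fingers. I'll back the hand off straight up and check.

play_rows([
  [0,3,-5,0,0,0],
  [0,8,-15,0,0,0],
  [0,12,-30,0,0,0],
  [0,15,-50,0,0,0],
  [0,15,-75,0,0,0],
  [0,15,-100,0,0,0],
  [-30,15,-120,0,0,0],
  [-65,15,-130,0,0,0],
  [-100,15,-130,0,0,0],
  [-135,15,-130,0,0,0],
  [-170,15,-130,0,0,0],
  [-200,15,-130,0,0,0],
  [-220,15,-130,0,0,0],
  [-230,15,-130,0,0,0],
  [-230,15,-130,0,0,0],
  [-230,15,-130,0,0,0],
  [-230,15,-130,0,0,0],
  [-230,15,-130,0,0,0],
])

```text
time: 13.78
ee_pos: [0.4071, -0.1072, 0.3754]
orientation: [0.986, 0.168, -0.001, -0.0]
ft_force: [-0.3, -0.3, 0.2]
grip_width: 0.0199
```

```bash
python3 - <<'E'
from h import *
s=sense();print(s['time'],s['ee_pos'],s['ft_force'].round(2))
t=np.ascontiguousarray(read_camera("top")[:,:,::-1]);c=np.ascontiguousarray(read_camera("scene")[:,:,::-1])
cv2.imwrite("pics/t7.png",t);cv2.imwrite("pics/s7.png",c)
cv2.imwrite("pics/m7.png",np.hstack([cv2.resize(t[150:350,230:480],(400,320)),cv2.resize(c[180:340,180:380],(400,320))]))
for n,a in(("top",t),):
    h=cv2.cvtColor(a,cv2.COLOR_BGR2HSV);m=((h[...,1]<75)&(h[...,2]>60)).astype(np.uint8);q=np.zeros_like(m);q[205:300,260:410]=m[205:300,260:410]
    N,l,st,ce=cv2.connectedComponentsWithStats(q)
    p=camera_params(n)
    for i in range(1,N):
        if st[i,4]>100:print(st[i],ce[i],onz(p,ce[i],.074),onz(p,ce[i],.045))
th=np.radians(109.4);R=np.array([[np.cos(th),-np.sin(th)],[np.sin(th),np.cos(th)]])
print("expect",R@[.110,-.046]+[.584,-.0665])
E
```

```text
13.7833 [ 0.4071279  -0.10715244  0.37537231] [-0.26 -0.26  0.19]
[276 241  32  38 809] [291.44375773 259.11990111] [0.59320687 0.05436791 0.074     ] [0.59776089 0.05516128 0.045     ]
[379 247  26  34 522] [391.57854406 263.95019157] [ 0.578198   -0.19261258  0.074     ] [ 0.58243821 -0.19698308  0.045     ]
[370 282  14  18 111] [376.28828829 291.27027027] [ 0.51119752 -0.15246728  0.074     ] [ 0.51403688 -0.15599843  0.045     ]
expect [0.59085052 0.0525339 ]
```

View pics/m7.png

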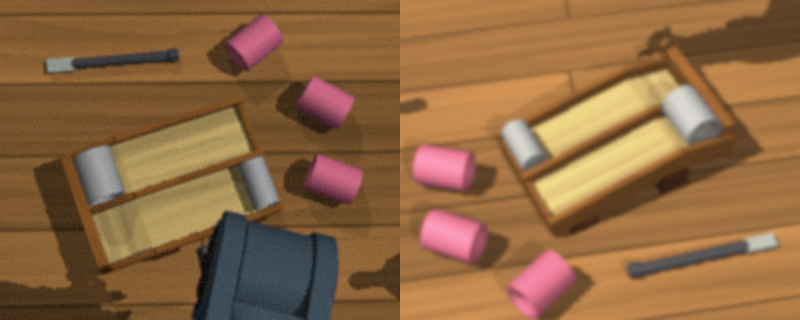

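The thick tube is in the hollow against the stop, measured at (0.593, 0.054) against (0.591, 0.053) expected. The thin tube and the chisel have not moved.

```bash
python3 -c "
from rig import *
print(hand_in())"
```

```text
the job is handed in; nothing more can be done
None
```

The thick grey tube is in the hollow at the top of its gutter, resting against the end stop, and the job is handed in. I pushed it up with the two fingertips, part-closed and not gripping. Speed was about 30 mm/s up the slope and 12 mm/s over the crest. From the crest it rolled the last 40 mm or so into the hollow on its own.

**Last checks**, with the hand withdrawn and touching nothing, at 13.8 s:
- **Thick tube:** the top camera put it at (0.593, 0.054), about 3 mm from the expected seat at (0.591, 0.053). That is within the calibration error and my estimate of the rack's position.
- **Thin tube:** it measured within about 2 mm of where it started.
- **Chisel and pink tubes:** they look unmoved in the pictures. I did not measure them.
- **Mallet and brush:** I did not check these in the last picture. The planned path kept clear of both.
- **Forces:** the readings at the end of each move stayed under 3 N.

**What disagreed:** the end stop alone gave a rack angle about 1.5° off the other features. I used a combined fit, and the wrist camera agreed with it to within 0.3°. The two cameras also differed by about 4 mm on where the tube first lay.

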